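# Find the flush battery release on the wrapper controller and press it

### The arm

A 6-joint arm with a two-finger parallel gripper is mounted at the origin on the work surface. World frame = base frame: x ahead of the robot, y to its left, z up, the work surface at z = 0. Lengths are in mm, angles in rad, forces in N, time in s.
With the tool pointing down it reaches from about 275 to 750 mm from the base axis. Payload 10.2 kg.
Tool frame: the origin (TCP) lies at the very end of the fingers, on their centre line; the grasp point (between the pads) lies 19 mm behind it; z points along the fingers, y is the direction in which the jaws open and shut (so a half turn about z gives the same grasp; the last joint's range is limited). The gripper opens to 85 mm and grips with 20 to 120 N. Pads are 22 mm wide; open, the fingers measure 114 mm over their backs; the gripper's body (76 mm by 85 mm) begins 54 mm behind the grasp point. The pads swing forward as they close: fully open they stand 13 mm farther back than shut.
Start: joints at [0.959, 0.313, 1.498, -0, 1.331, -0.223], TCP at [199.029, 485.817, 231.294] pointing down, gripper open.
Joint ranges: [-2.94, 2.94], [-0.97, 2.17], [0.19, 2.56], [-1.23, 4.37], [0.02, 3.11], [-2.88, 2.88]. Speed limits (rad/s): [2.39, 2.39, 3.01, 3.14, 3.14, 3.14].

### API

Orientations are given as a unit quaternion [w, x, y, z].
In Python, from rig import * gives the robot as it stands. The module is installed in compiled form; this text tells all that it offers.
- The arm moves only by the shell command python3 -m crank 'ROWS' [FORCE]. ROWS is a JSON object of lists of equal length, an entry for each row: "dp": the shift along the world's x, y, z in cm, a list of three; "delta_rot": the turn, a rotation vector about the world's x, y, z in degrees, a list of three; "claw": the closure in counts, from 0 (fully open) to 255 (shut). A call has 1 to 10 rows; each row shifts and turns the commanded pose from where the row before left it; what a row does not reach is not made up. A row lasts 1/10 s, in which the tool goes at most 50 mm and 8.59 degrees, less where a joint would pass 70% of its speed; a pose out of reach is approached as far as the arm can. A call is refused whole if a number of a shift passes 5 or a number of a turn 8.59, either way. A call with a gripper value outside its range is refused whole. The fingers move at their own pace and stop on an object; FORCE is the grip in N (left out, the last holds). Time passes only in rows, so rows that do not move let the fingers close. It gives the time, the measured TCP pose, the force and the opening at its end, in the units of the state.
- sense(): the state, without advancing time (a new reading comes with each control period).
- capture(name): name is "side" or "top" or "wrist"; returns (picture, depth): 384x512x3 uint8, red, green, blue; 384x512 float32, mm along the optical axis (not along the pixel's ray), 0 where there is no reading.
- camera_model(name): a dict with "fx", "fy", "cx", "cy" (pixels), "dist_coeffs" ([k1, k2, p1, p2, k3] as OpenCV has them; the pictures are not rectified), "cam_to_world" (4x4, takes a point from camera to world coordinates); the wrist camera has in their place "T_tool_cam" (4x4, takes a point from camera to tool coordinates, whose origin is the TCP and whose axes are the flange's). Camera axes: x right, y up, looking along -z (the intrinsics and any distortion apply to the point x, -y, -z); pixel columns grow to the right and rows downward; lengths in mm; the calibration is good to about 2 mm. A picture is of the moment at which its call begins: read the wrist's pose just before it. camera_model takes no time and is no camera call.
- finish_job(): hands the job in, once; it reports no verdict.
Trained networks look in the newest picture that a camera, given by its name, has taken for a name from the list of things; names that differ only in an ending like _2 or _b are one class to them, and where a whole thing is asked for, a point or a joint stands for the part that bears it (a point fixed in the world has none). Each returns a list of dicts, best first, with "p" (0 to 1); they miss things now and then, are a little off and sometimes report something else, mostly with a low value. They report only what shows in the picture. A call takes as long as a camera call.
- boxes_of(camera, target): "centre" ([column, row] in pixels, amid what is visible of it).
- masks_of(camera, target): "region" (384x512 bool, what is visible of it) and "centre" ([column, row] in pixels, amid what is visible of it).
- pinpoint(camera, target): "centre" ([column, row] in pixels: a listed point, or the origin of a listed thing).
The state is a dict: "time_s": time; "joints": joint angles; "dq": joint speeds; "tau": joint torques, N m; "eef_pos": TCP position; "ee_rot": TCP orientation; "force": force on the tool from outside, world axes, zero at the start; "wrist_torque": the same for the moment, N m; "grip_width": opening from 0.0 (shut) to 1.0 (fully open).
Only numpy, scipy, OpenCV 4.12 (cv2) and the standard library are available. Lean on these libraries where they do the work, as an engineer would, in place of code of your own. Each camera call takes 0.05 s, during which the arm holds its last target.

### The job

The blue turntable controller lies on the bench with its lid up, and its grey battery hatch opens only by a flush release plate hidden somewhere along the dark strip of the lid. Find the plate by feel or by sight and press it fully in with the fingertips, so that the hatch pops ajar, then take the hand away. Do not touch the hatch itself, do not press the red stop button, and leave the tape, the spray can and the spare battery where they stand.

Things in the scene. Friction and masses are not known exactly. Their poses are not given: they have to be found in the camera images.
- controller: Fixed box, blue lid on a black housing, 220 (its x) x 330 (its y) x 90 mm high, lying on the bench, turned about the vertical. Origin: centre of its underside, at bench height; z up. The lid's top is flat, rigid and level, at z = 90 mm.
- strip (a point): Centre of the dark strip in the lid, at lid-top height (x = -55, y = 0, z = 90 mm in the controller's frame; same axes). The strip is 138 mm long along y, 50 mm wide, rigid, 0.5 mm below the lid. Somewhere in it, centred at x = 0 and y from -42 to +42 mm in this frame, different each time, is the release: a slightly lighter grey 47 mm square plate in a 50 mm square opening, face 3 mm below the lid.
- release (a joint): Travel of the release plate straight down into the lid, m: 0 as found, 0.007 fully in (face then 10 mm below the lid top). It resists with about 4 to 6 N all the way, has no return spring and stays where it is pushed to; it is linked to the hatch.
- hatch: Battery hatch, mid-grey plate 81 x 156 x 5 mm flush in the lid. Origin: middle of its hinge edge, nearest the strip, at x = 2, y = -40, z = 90 mm in the controller's frame; its x points across it to the free edge. Shut, its z is vertical; each mm of release travel tilts it open by 0.064 rad, free edge up (about 0.45 rad, edge 35 mm up, in all), and it stays ajar.
- stop (a joint): Red stop button (34 mm across) on a yellow base on the lid, centred at x = 55, y = 105 mm in the controller's frame, its top 22 mm above the lid. Travel in m: 0 free, 0.006 pressed. Not to be pressed.
- tape_mid (a point): Roll of tape lying flat, loose, 100 mm across, 48 mm high, on the bench; this point is its centre. To be left alone.
- spray_mid (a point): Green spray can, loose, upright, 52 mm across, 160 mm high; this point is on its axis half-way up. To be left alone.
- battery_mid (a point): Spare battery, loose orange block with black top, 62 x 120 x 55 mm high, on the bench; this point is its centre. To be left alone.

How it is judged (in metres and radians):
On the way:
1. the release plate is pressed fully in (value of joint release above 0.0055 m), for 0.1 s.
At the end, for the whole second after the job is handed in: The release plate stays in by more than 5.5 of its 7 mm, the hatch stands ajar by more than 0.3 rad, the stop button is up, and tape, spray can and spare battery are within 15 mm of where they stood (value of joint release above 0.0055 m and angle between hatch's own z axis and vertical above 0.3 rad and value of joint stop below 0.002 m and distance of each of tape_mid, spray_mid, battery_mid from where it was at the start of the episode below 0.015 m); the robot touches nothing.
It fails at once if the robot touches the hatch (over 1 N) (contact force between any of the fingers, the arm and hatch above 1 N).
It fails at once if the stop button is pressed more than 3 mm (value of joint stop above 0.003 m).
It fails at once if tape, spray can or spare battery is moved more than 15 mm, lifted or carried (distance of any of tape_mid, spray_mid, battery_mid from where it was at the start of the episode above 0.015 m).
It also fails if it takes over 40 s, if anything falls off the work surface, if the arm or the gripper's body presses on something with over 40 N, if the wrist force passes 120 N, or if a joint passes its speed limit or range.

## Working session

There is one attempt and no reset: what is moved stays moved. The work goes in short steps, Python scripts to look and compute and a shell command to move; the robot and the scene stay as the last step left them, time stands still between calls to the robot, and variables do not carry over. Pictures are saved under pics/ and viewed, and the job is handed in when it is done.

```bash
mkdir -p pics
python3 - <<'E'
from rig import *
import cv2,numpy as np,pickle
s=sense();print(s)
d={}
for n in ("top","side","wrist"):
    p,z=capture(n);d[n]=(p,z,camera_model(n));cv2.imwrite(f"pics/{n}0.png",p[:,:,::-1])
    m=camera_model(n);print(n,{k:np.round(v,3).tolist() for k,v in m.items()})
    for t in ("strip","release","stop","hatch","controller"):
        r=pinpoint(n,t) if t not in("release","stop") else boxes_of(n,t)
        print(n,t,[(np.round(q["centre"]),round(q["p"],2)) for q in r[:2]])
pickle.dump((s,d),open("d0.pkl","wb"))
print(sense()["time_s"])
E
```

```text
{'time_s': 0.0, 'joints': array([ 9.58578945e-01,  3.13416074e-01,  1.49845862e+00, -2.91714944e-05,
        1.33097074e+00, -2.23425829e-01]), 'dq': array([ 0.00139798,  0.00054769, -0.00030044, -0.00087238,  0.00045598,
        0.00032016]), 'tau': array([ 4.86826775e-04, -4.12270153e+01, -2.59746176e+01, -1.71420138e-04,
        4.05326180e-03,  1.85241782e-05]), 'eef_pos': array([198.88917812, 485.58699223, 230.74432175]), 'ee_rot': array([-2.41222775e-04,  1.93170282e-01,  9.81165047e-01, -5.78252395e-04]), 'force': array([ 0.35230691,  0.25717406, -0.24221876]), 'wrist_torque': array([-0.05084787, -0.00488776, -0.00956942]), 'grip_width': 1.0017692502679303}
top {'fx': 347.092, 'fy': 347.092, 'cx': 247.196, 'cy': 188.568, 'dist_coeffs': [-0.057, 0.0, 0.0, 0.0, 0.0], 'cam_to_world': [[0.02, 0.984, -0.175, 399.523], [-1.0, 0.017, -0.021, 56.862], [-0.018, 0.175, 0.984, 1086.539], [0.0, 0.0, 0.0, 1.0]]}
top strip [(array([299., 202.]), 0.57)]
top release [(array([299., 203.]), 0.59)]
top stop [(array([254., 171.]), 0.5)]
top hatch [(array([308., 181.]), 0.63)]
top controller [(array([294., 187.]), 0.71)]
side {'fx': 452.44, 'fy': 452.44, 'cx': 249.574, 'cy': 189.84, 'dist_coeffs': [-0.162, 0.0, 0.0, 0.0, 0.0], 'cam_to_world': [[0.878, 0.301, -0.373, 82.249], [-0.479, 0.556, -0.679, -835.062], [0.003, 0.775, 0.632, 921.071], [0.0, 0.0, 0.0, 1.0]]}
side strip []
side release [(array([262., 222.]), 0.49)]
side stop [(array([267., 183.]), 0.61)]
side hatch [(array([292., 217.]), 0.95)]
side controller [(array([274., 235.]), 0.64)]
wrist {'fx': 281.96, 'fy': 281.96, 'cx': 256.572, 'cy': 191.083, 'dist_coeffs': [-0.062, 0.0, 0.0, 0.0, 0.0], 'T_tool_cam': [[-0.0, 0.956, 0.293, 74.3], [1.0, 0.001, -0.002, 0.194], [-0.002, 0.293, -0.956, -141.793], [0.0, 0.0, 0.0, 1.0]]}
wrist strip []
wrist release []
wrist stop []
wrist hatch []
wrist controller []
0.9
```

Run:
```python
import cv2
a=cv2.imread("pics/top0.png");cv2.imwrite("pics/topz.png",cv2.resize(a[110:290,200:400],None,fx=3.3,fy=3.3,interpolation=cv2.INTER_CUBIC))
a=cv2.imread("pics/side0.png");cv2.imwrite("pics/sidez.png",cv2.resize(a[120:320,150:400],None,fx=3,fy=3,interpolation=cv2.INTER_CUBIC))
```

```text
(no output)
```

View pics/top0.png

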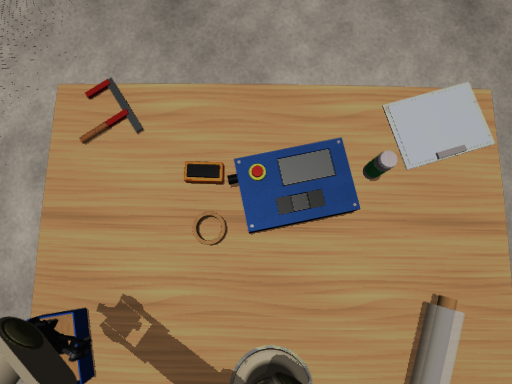

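```bash
sleep 0
```

```text
(no output)
```

View pics/side0.png

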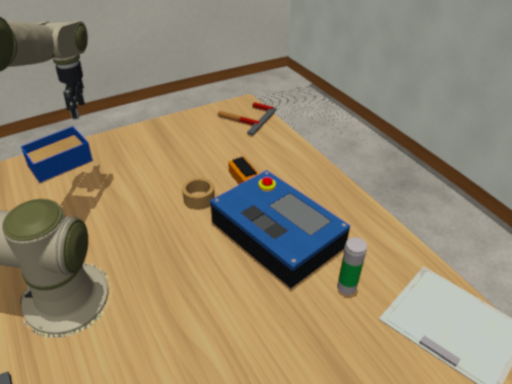

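View pics/topz.png

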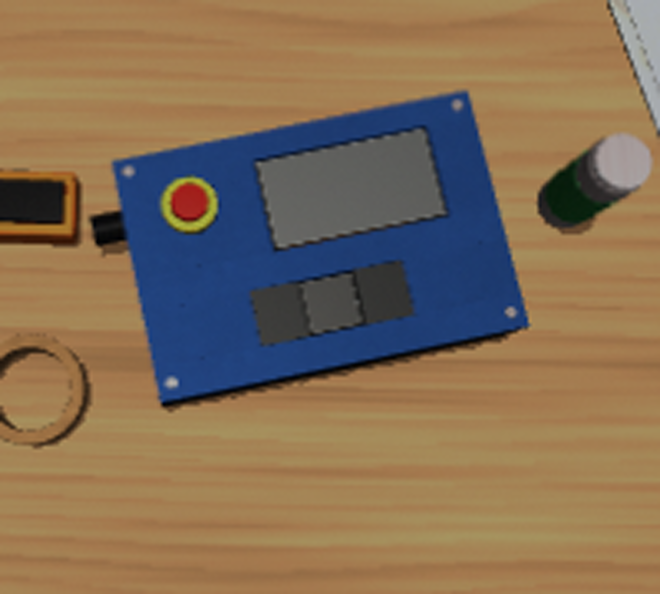

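```bash
cat > h.py <<'E'
import numpy as np,cv2
def ray(m,px,T):
    K=np.array([[m["fx"],0,m["cx"]],[0,m["fy"],m["cy"]],[0,0,1]])
    u=cv2.undistortPoints(np.array([[px]],float),K,np.array(m["dist_coeffs"]))[0,0]
    T=np.array(T);return T[:3,3],T[:3,:3]@np.array([u[0],-u[1],-1])
def atz(m,px,z,T=None):
    o,d=ray(m,px,m["cam_to_world"] if T is None else T);return o+d*(z-o[2])/d[2]
def proj(m,P,T):
    K=np.array([[m["fx"],0,m["cx"]],[0,m["fy"],m["cy"]],[0,0,1]])
    T=np.array(T);p=T[:3,:3].T@(np.asarray(P,float)-T[:3,3])
    return cv2.projectPoints(np.array([[p[0],-p[1],-p[2]]]),np.zeros(3),np.zeros(3),K,np.array(m["dist_coeffs"]))[0].ravel()
E
python3 - <<'E'
import pickle,numpy as np
from h import *
s,d=pickle.load(open("d0.pkl","rb"));p,z,m=d["top"]
for n,px,h in (("strip",(299,202),90),("rel",(299,203),90),("stop",(257,171.5),112),("hatch",(308,181),90),("ctrl",(294,187),90)):
    print(n,np.round(atz(m,px,h)))
m=d["side"][2]
for n,px,h in (("rel",(262,222),90),("stop",(267,183),112),("hatch",(292,217),90)): print("side",n,np.round(atz(m,px,h)))
# blue lid mask in top, by height
p,z,m=d["top"]
b=((p[:,:,2].astype(int)-p[:,:,0]>40)).astype(np.uint8);b[:,:200]=0
pts=[]
c=max(cv2.findContours(b,0,1)[0],key=cv2.contourArea)
P=np.array([atz(m,q[0],90)[:2] for q in c],np.float32);print(cv2.minAreaRect(P), cv2.boxPoints(cv2.minAreaRect(P)))
E
```

```text
strip [540. -72.  90.]
rel [537. -72.  90.]
stop [623.  51. 112.]
hatch [602. -99.  90.]
ctrl [584. -58.  90.]
side rel [537. -77.  90.]
side stop [619.  38. 112.]
side hatch [618. -99.  90.]
((594.8506469726562, -63.16374206542969), (219.38998413085938, 329.1188659667969), 12.660758018493652) [[ 451.7551    73.35168]
 [ 523.8907  -247.76462]
 [ 737.94617 -199.67917]
 [ 665.8106   121.43713]]
```

The top view shows the lighter plate in the middle of the strip, at about (300.6, 201.5) px. The controller is at about (595, -63), yawed 12.7°. I'll close the fingers and move to a point above the strip, with the jaws aligned.

```bash
python3 -m crank '{"dp":[[2.5,-4,0],[2.5,-4,0],[2.5,-4,0],[2.5,-4,0],[2.5,-4,0],[2.5,-4,0],[2.5,-4,0],[2.5,-4,0],[2.5,-4,0],[2.5,-4,0]],"delta_rot":[[0,0,-5],[0,0,-5],[0,0,-5],[0,0,-5],[0,0,-5],[0,0,-5],[0,0,-5],[0,0,-5],[0,0,-5],[0,0,-5]],"claw":[255,255,255,255,255,255,255,255,255,255]}' 40
python3 -m crank '{"dp":[[2.3,-4,0],[2.3,-4,0],[2.3,-4,0],[2.3,-4,0],[0,0,0],[0,0,0]],"delta_rot":[[0,0,-1.2],[0,0,-1.3],[0,0,-1.2],[0,0,-1.3],[0,0,0],[0,0,0]],"claw":[255,255,255,255,255,255]}'
python3 - <<'E'
from rig import *
from h import *
from scipy.spatial.transform import Rotation as Ro
import pickle
s=sense();p,z=capture("wrist");m=camera_model("wrist")
cv2.imwrite("pics/wrist1.png",p[:,:,::-1])
q=s["ee_rot"];T=np.eye(4);T[:3,:3]=Ro.from_quat([q[1],q[2],q[3],q[0]]).as_matrix();T[:3,3]=s["eef_pos"]
Tc=T@np.array(m["T_tool_cam"])
pickle.dump((s,p,z,m,T,Tc),open("d1.pkl","wb"))
print(s["time_s"],s["eef_pos"],s["force"],s["grip_width"],T[:3,:3].round(3))
for t in("strip","release"):
  for r in (pinpoint if t=="strip" else masks_of)("wrist",t)[:2]:
    print(t,r["p"],r["centre"],atz(m,r["centre"],90 if t=="strip" else 87,Tc))
E
```

```text
time_s: 1.9
eef_pos: [449.8, 83.9, 231.5]
ee_rot: [0.0, 0.591, 0.806, 0.0]
force: [0.9, -0.1, -0.3]
grip_width: 0.001
time_s: 2.5
eef_pos: [541.0, -74.7, 230.8]
ee_rot: [-0.001, 0.625, 0.781, -0.0]
force: [-0.1, 0.2, 0.0]
grip_width: 0.008
2.5 [540.96402291 -74.65175599 230.82258482] [-0.11188735  0.20216061  0.02672188] 0.007548729128849054 [[-0.219  0.976 -0.001]
 [ 0.976  0.219  0.001]
 [ 0.001 -0.001 -1.   ]]
release 0.97 [257.5, 176.3] [541.59637328 -70.58376063  87.        ]
release 0.52 [324.0, 113.9] [591.60076866   5.57066179  87.        ]
```

View pics/wrist1.png

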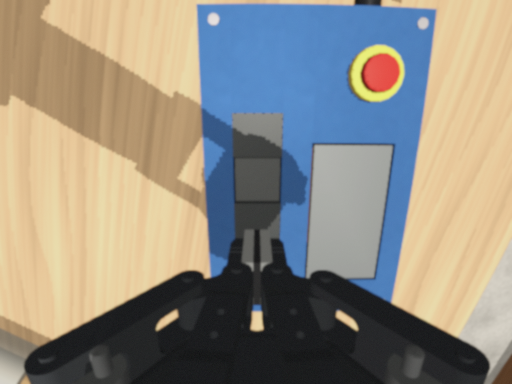

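The wrist view shows the plate at columns 234–281 and rows 157–202, with its centre at about (257.5, 179.5).

Run:
```python
import pickle
from h import *
s,p,z,m,T,Tc=pickle.load(open("d1.pkl","rb"))
for px in((257.5,179.5),(234,157),(281,157),(234,202),(281,202)): print(px,atz(m,px,87,Tc).round(1))
mt=pickle.load(open("d0.pkl","rb"))[1]["top"][2];print(atz(mt,(300.6,201.5),87).round(1))
print(z[170:190:5,250:265:5], z[60:70:5,280:300:10])
a=p[140:220,215:300,::-1];cv2.imwrite("pics/wz.png",cv2.convertScaleAbs(cv2.resize(a,None,fx=7,fy=7),alpha=2))
```

```text
(257.5, 179.5) [542.4 -73.9  87. ]
(234, 157) [513.7 -56.   87. ]
(281, 157) [560.6 -45.5  87. ]
(234, 202) [ 523.2 -103.7   87. ]
(281, 202) [572.4 -92.7  87. ]
[541.7 -77.3  87. ]
[[292.9708  291.69165 293.08267]
 [294.18903 295.22357 293.62473]
 [296.32645 295.75665 294.72534]
 [297.94543 297.9768  297.4292 ]] [[258.28842 258.1639 ]
 [262.05356 260.91086]]
```

View pics/wz.png

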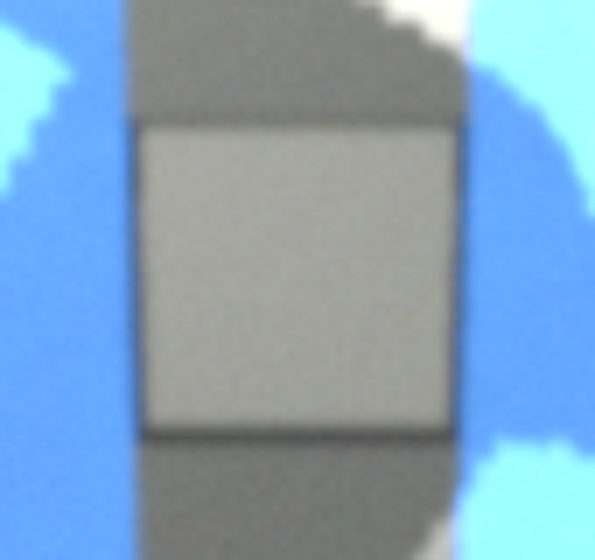

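The plate is confirmed at about (542, -75), and the TCP is within 1–2 mm of directly above it. I'll descend.

```bash
python3 -m crank '{"dp":[[0.1,0,-3.5],[0,0,-3.5],[0,0,-3.5],[0,0,-2.3],[0,0,0],[0,0,0]],"delta_rot":[[0,0,0],[0,0,0],[0,0,0],[0,0,0],[0,0,0],[0,0,0]],"claw":[255,255,255,255,255,255]}'
python3 -m crank '{"dp":[[0,0,-0.3],[0,0,-0.3],[0,0,-0.3],[0,0,-0.3],[0,0,-0.3],[0,0,0],[0,0,0]],"delta_rot":[[0,0,0],[0,0,0],[0,0,0],[0,0,0],[0,0,0],[0,0,0],[0,0,0]],"claw":[255,255,255,255,255,255,255]}'
```

```text
time_s: 3.25
eef_pos: [542.3, -73.6, 104.4]
ee_rot: [0.0, 0.624, 0.781, 0.0]
force: [-1.0, -0.3, 0.7]
grip_width: 0.002
time_s: 3.95
eef_pos: [542.0, -74.2, 88.3]
ee_rot: [-0.0, 0.624, 0.781, -0.0]
force: [0.5, 0.2, -0.1]
grip_width: 0.001
```

```bash
python3 -m crank '{"dp":[[0,0,-0.2],[0,0,-0.2],[0,0,-0.2],[0,0,0],[0,0,0]],"delta_rot":[[0,0,0],[0,0,0],[0,0,0],[0,0,0],[0,0,0]],"claw":[255,255,255,255,255]}'
python3 -m crank '{"dp":[[0,0,-0.1],[0,0,-0.1],[0,0,-0.1],[0,0,0],[0,0,0]],"delta_rot":[[0,0,0],[0,0,0],[0,0,0],[0,0,0],[0,0,0]],"claw":[255,255,255,255,255]}'
```

```text
time_s: 4.45
eef_pos: [542.2, -74.3, 82.2]
ee_rot: [0.0, 0.624, 0.781, 0.0]
force: [1.4, -0.3, 1.7]
grip_width: 0.003
time_s: 4.95
eef_pos: [542.3, -74.3, 80.0]
ee_rot: [0.0, 0.624, 0.781, 0.0]
force: [-2.3, 0.6, 10.6]
grip_width: 0.002
```

```bash
python3 -m crank '{"dp":[[0,0,-0.1],[0,0,0],[0,0,0]],"delta_rot":[[0,0,0],[0,0,0],[0,0,0]],"claw":[255,255,255]}'
python3 - <<'E'
from rig import *
import cv2
for n in("wrist","side"):
    cv2.imwrite(f"pics/{n}2.png",capture(n)[0][:,:,::-1])
print(sense()["force"])
E
```

```text
time_s: 5.25
eef_pos: [542.3, -74.3, 79.9]
ee_rot: [0.001, 0.624, 0.781, 0.0]
force: [-5.3, 0.4, 17.7]
grip_width: 0.0
[-5.04395373  2.2078439  19.06972863]
```

View pics/side2.png

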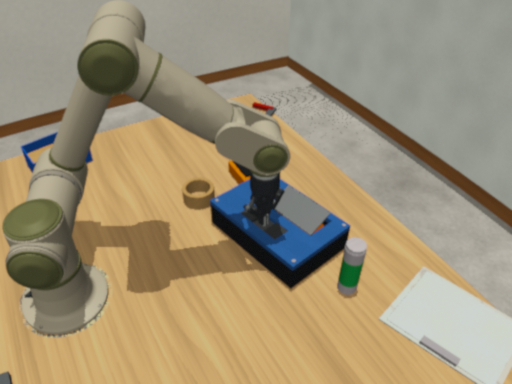

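View pics/wrist2.png

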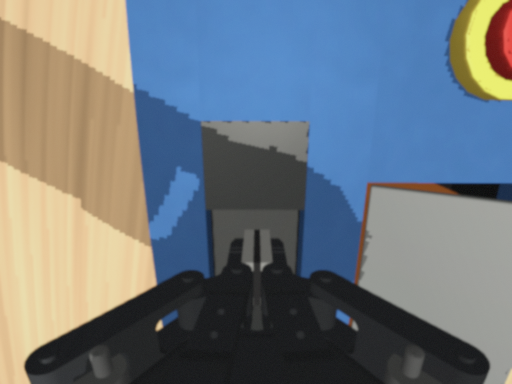

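The plate has bottomed out at 79.9 mm, with the force rising to 19 N. Both views show the hatch tilted open. Next I'll retreat straight up and then back, and check again.

```bash
python3 -m crank '{"dp":[[0,0,1],[0,0,2],[0,0,4],[0,0,4],[0,0,4],[-2,2,2],[-2,3,0],[-2,3,0],[0,0,0],[0,0,0]],"delta_rot":[[0,0,0],[0,0,0],[0,0,0],[0,0,0],[0,0,0],[0,0,0],[0,0,0],[0,0,0],[0,0,0],[0,0,0]],"claw":[255,255,255,255,255,255,255,255,255,255]}'
python3 - <<'E'
from rig import *
import cv2,numpy as np,pickle
from h import *
d0=pickle.load(open("d0.pkl","rb"))[1]
for n in("top","side","wrist"):
    p,z=capture(n);cv2.imwrite(f"pics/{n}3.png",p[:,:,::-1])
    if n=="side": cv2.imwrite("pics/sidez3.png",cv2.resize(p[120:320,150:400,::-1],None,fx=3,fy=3))
    if n=="top":
        df=cv2.absdiff(p,d0[n][0]).max(2)
        for nm,(x0,x1,y0,y1) in dict(tape=(188,230,208,248),batt=(180,226,158,186),spray=(358,400,148,184)).items(): print(nm,df[y0:y1,x0:x1].mean())
s=sense();print(s["time_s"],s["eef_pos"],s["force"])
E
```

```text
time_s: 6.35
eef_pos: [481.8, 6.1, 248.3]
ee_rot: [-0.0, 0.624, 0.781, -0.0]
force: [0.0, -0.6, 0.3]
grip_width: -0.004
tape 1.1970238095238095
batt 1.2111801242236024
spray 1.2030423280423281
6.5 [482.35565637   5.13327344 247.97559996] [-0.73684178  0.20371756  0.04914755]
```

View pics/sidez3.png

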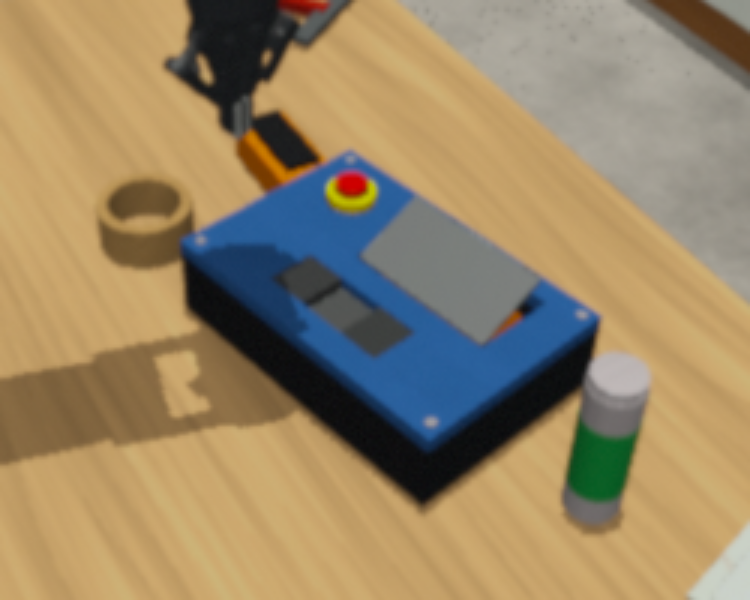

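View pics/top3.png

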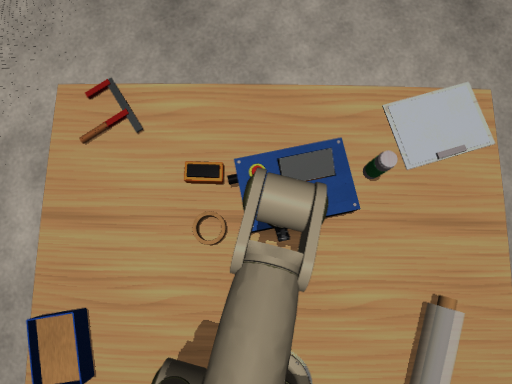

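The hatch stands ajar, the plate is sunk in, the stop button is up and the loose items haven't moved. The hand is clear at z ≈ 248 mm.

```bash
python3 -c "
from rig import *
print(finish_job())"
```

```text
the job is handed in; nothing more can be done
None
```

The release plate is pressed fully in and the hatch stands ajar. I handed the job in at about 6.5 s; no verdict was reported.

I found the plate by sight at about (542, -75) mm, close to the middle of the strip. I pressed it with the closed fingertips until it bottomed out at z ≈ 79.9 mm, about 10 mm below the lid. The force on the tool rose to about 19 N there. I then took the hand up and away.

- **Hatch and plate:** after retreating, the side picture shows the hatch open and the plate sunk in. I did not measure the hatch angle.
- **Stop button:** it looks up in the side picture, and the hand never went near it.
- **Tape, spray can and battery:** the top picture shows no change in any of them from the start.
- **Robot clear:** the wrist force is under 1 N, with the TCP at about z = 248 mm.

One reading disagreed: the wrist-camera network put the plate centre 3–4 mm away in y from where I placed it. I used its outline in the picture, and the top camera agreed with that to within about 3 mm. No checks failed.

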